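# Couple the latch hook to the pull tester's pin

### The arm

A 6-joint arm with a two-finger parallel gripper is mounted at the origin on a cart in front of the work surface, level with it; the furniture and walls round the work are solid. World frame = base frame: x ahead of the robot, y to its left, z up, the work surface at z = 0. Lengths are in m, angles in rad, forces in N, time in s.
With the tool pointing down it reaches from about 0.35 to 0.975 m from the base axis. Payload 17.4 kg.
Tool frame: the origin (TCP) lies at the very end of the fingers, on their centre line; the grasp point (between the pads) lies 19 mm behind it; z points along the fingers, y is the line along which they close (so a half turn about z gives the same grasp; the last joint's range is limited). The gripper opens to 85 mm and grips with 20 to 120 N. Pads are 22 mm wide; open, the fingers measure 114 mm over their backs; the gripper's body (76 mm by 85 mm) begins 54 mm behind the grasp point. The pads swing forward as they close: fully open they stand 13 mm farther back than shut.
Start: joints at [-1.287, 0.116, 1.442, -0, 1.584, -0.038], TCP at [0.213, -0.64, 0.231] pointing down, gripper open.
Joint ranges: [-2.83, 2.83], [-0.83, 2.19], [0.07, 2.5], [-1.14, 4.28], [0.01, 3], [-2.97, 2.97]. Speed limits (rad/s): [1.89, 1.89, 2.22, 3.14, 3.14, 3.14].

### API

Orientations are given as a unit quaternion [x, y, z, w].
In Python, from bench import robot, cams, finder gives the robot as it stands.
- The arm moves only by the shell command python3 -m handwheel 'ROWS'. ROWS is text: rows parted by semicolons, each of 7 numbers parted by spaces: the opening, from 0 (shut) to 1 (fully open), then the shift along the world's x, y, z in m, then the turn, a rotation vector about the world's x, y, z in rad. In form: gripper dx dy dz ax ay az; .... A call has 1 to 10 rows; each row shifts and turns the commanded pose from where the row before left it; what a row does not reach is not made up. A row lasts 1/10 s, in which the tool goes at most 50 mm and 8.59 degrees, less where a joint would pass 70% of its speed; a pose out of reach is approached as far as the arm can. A call is refused whole if a number of a shift passes 0.05 or a number of a turn 0.15, either way. A call with a gripper value outside its range is refused whole. The fingers move at their own pace and stop on an object; the grip force is fixed at half the most. Time passes only in rows, so rows that do not move let the fingers close. It gives the time, the measured TCP pose, the force, the opening and the grip force at its end, in the units of the state.
- robot.read_state(): the state, without advancing time (a new reading comes with each control period).
- cams.camera(name): name is "side" or "top" or "wrist"; returns a dict with "pixels" (400x640x3 uint8, red, green, blue), "z_map" (400x640 float32, m along the optical axis (not along the pixel's ray), 0 where there is no reading), "camera_matrix" (3x3 intrinsics, pixels), "R" (3x3) and "t" (3): a world point X has camera coordinates R X + t; the wrist camera has in their place "mount" (4x4, takes a point from camera to tool coordinates, whose origin is the TCP and whose axes are the flange's). Camera axes: x right, y down, z forward; pixel columns grow to the right and rows downward; lengths in m; the calibration is good to about 2 mm. A picture is of the moment at which its call begins: read the wrist's pose just before it.
- robot.job_done(): hands the job in; it is judged then, once.
Trained networks look in a picture, given as the dict that the camera call returned (one of the last four; its "shot" number tells which), for a name from the list of things; names that differ only in an ending like _2 or _b are one class to them, and where a whole thing is asked for, a point or a joint stands for the part that bears it (a point fixed in the world has none). Each returns a list of dicts, best first, with "conf" (0 to 1); they miss things now and then, are a little off and sometimes report something else, mostly with a low value. They report only what shows in the picture. A call takes as long as a camera call.
- finder.boxes_of(picture, query): "box" ([left, top, right, bottom] in pixels, round what is visible of it).
The state is a dict: "time": time; "joints": joint angles; "joint_velocities": joint speeds; "joint_torque": joint torques, N m; "tool_pos": TCP position; "tool_rot": TCP orientation; "contact_force": force on the tool from outside, world axes, zero at the start; "wrist_torque": the same for the moment, N m; "opening": opening from 0.0 (shut) to 1.0 (fully open); "gripper_force": force on a finger pad.
Only numpy, scipy, OpenCV 4.12 (cv2) and the standard library are available. Lean on these libraries where they do the work, as an engineer would, in place of code of your own. Each camera call takes 0.05 s, during which the arm holds its last target. There are 200 camera calls.

### The job

Get the bench pull tester ready: pick up the yellow hook by its black post, set it on the tester's bed and push its mouth onto the steel pin until the red latch snaps shut behind the pin and the pin is pressed firmly home (about 10 N). Then tug the hook straight back with about 8 N to prove that the latch holds, and leave it coupled, lying flat and in line with the bed. The force sensor behind the pin must never feel more than 20 N, and the jar, the small bottle and the solder spool stay where they are.

Things in the scene. Friction and masses are not known exactly. Their poses are not given: they have to be found in the camera images.
- hook: loose yellow flat hook, 56 wide, 14 thick, 0.19 to 0.36 kg, lying on the desk. Origin on its underside; x forward to the mouth, z up; it reaches from x = -36 to +65. A 24 x 24 black post stands on it, centred at x = -18, y = 0, top 47 above the underside. The slot in its front is open to +x, up and down.
- hook_grip (a point): centre of the black post, 32 above the hook's underside, 36 behind hook_seat; axes as the hook's. Grasp the post from above, closing across y, fingertips 16 to 20 above the underside (fingers that open along x would strike the pin's head once coupled)
- hook_seat (a point): point in the slot, 18 ahead of the hook's origin and 7 above its underside, where the pin's axis comes when the pin is home against the slot's end wall (6 behind this point); axes as the hook's. Slot 16 wide here (y -8 to +8); in front the straight right wall stays at y = -8, the latch's pivot is at y = +14; both lips flare outward at the mouth
- latch (a joint): angle of the red latch hinged in the left jaw (+y), slanting across the slot, rad: 0 shut (sprung), also before the pin enters; grows as the pin pushes it inward, 0.3 to 0.5 as the pin passes, 0.78 at most. Opening it takes up to about 7 N of push. It springs shut about 4 mm before the pin is home: push on until it is; the pin then has 4 to 5 mm of play between end wall and latch
- tester: fixed bench pull tester: aluminium bed, top 8 above the desk, 84 wide, x = -115 to +65; grey sensor head, 76 wide, 48 high, x = +66 to +126. Origin on the desk under pin_mid; x along the pull axis from the bed's free end to the head, z up. The hook lies on the bed, points along +x and slides along +x onto the pin
- pin_mid (a point): middle of the pin's setting range, 7 above the bed; axes as the tester's. The upright 12 mm steel pin is clamped anywhere from 8 behind to 8 ahead of it along x (not reported: find it by touch or sight), y = 0. It is sprung along x, 1 mm per 5 N. Its head, 20 across, is 18.5 above the bed: slide the hook in under it, at most 4 above the bed
- screw_jar: bystander: white jar with black lid, 42 across, 46 high; origin under its centre
- flux_bottle: bystander: small amber bottle with white cap, 21 across, 48 high; origin under its centre
- solder_spool: bystander: white solder spool, 50 across, 30 high; origin under its centre

How it is judged:
By the outcome, as a careful person would: the job done as asked, in the order asked, and still so for the second after the job is handed in, with the robot touching nothing.
It also fails if it takes over 61 s, if anything falls off the work surface, if the arm or the gripper's body presses on something with over 40 N, if the wrist force passes 120 N, or if a joint passes its speed limit or range.

## Working session

There is one attempt and no reset: what is moved stays moved. The work goes in short steps, Python scripts to look and compute and a shell command to move; the robot and the scene stay as the last step left them, time stands still between calls to the robot, and variables do not carry over. Pictures are saved under pics/ and viewed, at most 10 in all, crops included, and the job is handed in when it is done.

```bash
ls; mkdir -p pics; cat > h.py <<'E'
import numpy as np, cv2
from bench import robot, cams, finder
def cloud(p):
    K=p["camera_matrix"]; z=p["z_map"]; v,u=np.mgrid[:400,:640]
    P=np.stack([(u-K[0,2])/K[0,0]*z,(v-K[1,2])/K[1,1]*z,z],-1)
    W=(P-p["t"])@p["R"]   # R^T (P-t)
    W[z==0]=np.nan
    return W
E
python3 - <<'E'
from h import *
for n in("top","side"):
    p=cams.camera(n); cv2.imwrite(f"pics/{n}0.png",p["pixels"][...,::-1]); np.savez(f"{n}0.npz",**{k:v for k,v in p.items()})
    W=cloud(p)
    for q in("hook","tester","screw_jar","flux_bottle","solder_spool","latch"):
        for b in finder.boxes_of(p,q)[:2]:
            l,t,r,bo=[int(x) for x in b["box"]]; w=W[t:bo,l:r].reshape(-1,3)
            print(n,q,round(b["conf"],2),[l,t,r,bo],np.nanmedian(w,0).round(3),np.nanmax(w[:,2]).round(3))
s=robot.read_state();print({k:np.round(v,3) for k,v in s.items()})
E
```

```text
pics
top hook 0.7 [302, 192, 334, 239] [ 0.521 -0.15   0.003] 0.052
top tester 0.6 [365, 168, 413, 277] [ 0.506 -0.323  0.007] 0.054
top screw_jar 0.8 [315, 158, 332, 177] [ 0.636 -0.163  0.044] 0.051
top flux_bottle 0.5 [302, 191, 333, 239] [ 0.523 -0.149  0.004] 0.052
top flux_bottle 0.49 [259, 234, 264, 243] [ 0.462 -0.016  0.033] 0.052
top solder_spool 0.93 [249, 186, 269, 207] [ 0.565 -0.004  0.029] 0.034
top solder_spool 0.58 [303, 192, 333, 240] [ 0.521 -0.15   0.009] 0.052
side hook 0.64 [281, 193, 342, 231] [ 0.522 -0.147  0.004] 0.047
side tester 0.62 [212, 253, 376, 308] [ 0.502 -0.337  0.006] 0.051
side screw_jar 0.84 [365, 201, 388, 229] [ 0.641 -0.18   0.029] 0.046
side flux_bottle 0.54 [282, 163, 292, 184] [ 0.467 -0.019  0.02 ] 0.047
side solder_spool 0.91 [322, 167, 346, 189] [ 0.565 -0.022  0.017] 0.03
side solder_spool 0.25 [283, 168, 290, 184] [ 0.467 -0.022  0.024] 0.043
side latch 0.38 [320, 216, 335, 222] [ 0.553 -0.154  0.008] 0.015
{'time': np.float64(0.7), 'joints': array([-1.287,  0.116,  1.442, -0.   ,  1.584, -0.038]), 'joint_velocities': array([ 0.001,  0.002, -0.001,  0.001,  0.   , -0.003]), 'joint_torque': array([-3.0000e-03, -7.3159e+01, -6.3256e+01, -0.0000e+00,  1.0000e-03,
        0.0000e+00]), 'tool_pos': array([ 0.213, -0.64 ,  0.231]), 'tool_rot': array([ 0.987,  0.16 , -0.   ,  0.   ]), 'contact_force': array([ 0.644,  0.67 , -0.02 ]), 'wrist_torque': array([ 0.006, -0.023, -0.014]), 'gripper_force': np.float64(0.0), 'opening': np.float64(1.002)}
```

```bash
python3 - <<'E'
import numpy as np,cv2
a=cv2.imread("pics/top0.png")[150:290,240:420]; a=cv2.resize(a,None,fx=3.5,fy=3.5,interpolation=cv2.INTER_CUBIC)
b=cv2.imread("pics/side0.png")[155:315,200:400]; b=cv2.resize(b,None,fx=3.5,fy=3.5,interpolation=cv2.INTER_CUBIC)
cv2.imwrite("pics/t0c.png",a); cv2.imwrite("pics/s0c.png",b)
E
```

```text
(no output)
```

View pics/t0c.png

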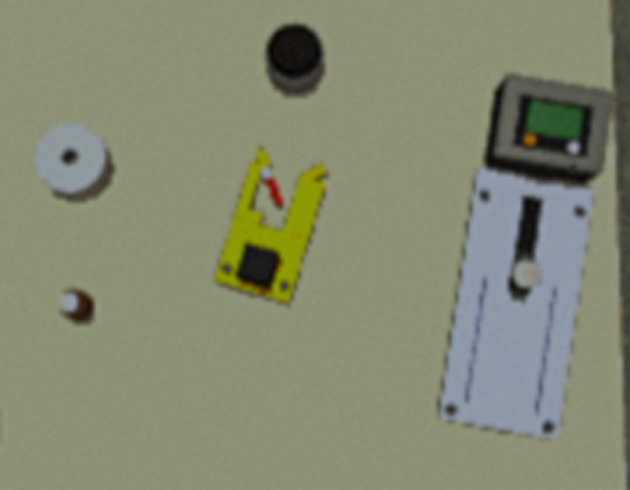

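View pics/s0c.png

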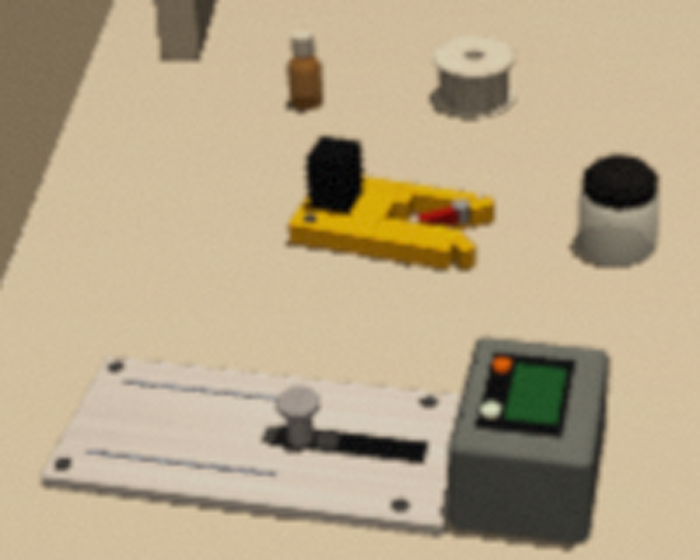

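The top view shows the hook with its post at crop (258,265), mouth pointing up (+x) and turned a bit right. The tester bed runs from crop (500,430) to (540,180), with the pin head at (526,274). Next I'll get coarse poses from the masks.

```bash
cat >> h.py <<'E'
def plane(p,uv,z):
    K=p["camera_matrix"];uv=np.atleast_2d(uv).astype(float)
    d=np.c_[(uv-K[[0,1],[2,2]])/K[[0,1],[0,1]],np.ones(len(uv))]@p["R"]
    c=-p["R"].T@p["t"]
    return (c+d*((z-c[2])/d[:,2])[:,None])[:,:2]
def rect(xy):
    (c,s,a)=cv2.minAreaRect((np.asarray(xy)*1000).astype(np.float32))
    if s[0]<s[1]: s=s[::-1];a+=90
    return np.round(c,1),np.round(s,1),round((a+90)%180-90,2)
def wrist():
    s=robot.read_state(); p=dict(cams.camera("wrist"))
    from scipy.spatial.transform import Rotation as Ro
    T=np.eye(4);T[:3,:3]=Ro.from_quat(s["tool_rot"]).as_matrix();T[:3,3]=s["tool_pos"]
    M=T@np.asarray(p["mount"]); p["R"]=M[:3,:3].T; p["t"]=-M[:3,:3].T@M[:3,3]
    return p
def mask(p,kind):
    h=cv2.cvtColor(p["pixels"],cv2.COLOR_RGB2HSV).astype(int);H,S,V=h[...,0],h[...,1],h[...,2]
    return {"yellow":(H>20)&(H<35)&(S>170)&(V>70),"black":V<45,"red":((H<8)|(H>172))&(S>150)&(V>70)}[kind]
def px(m): return np.argwhere(m)[:,::-1]
E
python3 - <<'E'
from h import *
for n in("top","side"):
    p=dict(np.load(f"{n}0.npz",allow_pickle=True)); W=cloud(p)
    m=mask(p,"yellow"); w=W[m]; w=w[(w[:,2]>.010)&(w[:,2]<.02)]; print(n,"yellow cloud",rect(w[:,:2]), np.median(w[:,2]))
    print(" yellow plane",rect(plane(p,px(m),.014)))
    X,Y,Z=np.moveaxis(W,-1,0)
    g=(abs(X-.51)<.07)&(abs(Y+.15)<.06)&(Z>.038); print(" post",W[g].mean(0),rect(W[g][:,:2]))
    b=(Y<-.24)&(Y>-.46)&(X>.35)&(X<.75)&(Z>.005)&(Z<.012)
    S=cv2.cvtColor(p["pixels"],cv2.COLOR_RGB2HSV)
    print(" bed",rect(W[b][:,:2]),b.sum())
    hd=(Y<-.24)&(Y>-.46)&(X>.35)&(X<.8)&(Z>.038); print(" head",rect(W[hd][:,:2]),W[hd].mean(0))
    pn=(Y<-.24)&(Y>-.46)&(X>.35)&(X<.8)&(Z>.018)&(Z<.036)&(X<W[hd][:,0].min()-.02); print(" pin",W[pn].mean(0),pn.sum())
E
```

```text
top yellow cloud (array([ 524.4, -149.8]), array([100.2,  54. ]), -16.55) 0.013930909111817007
 yellow plane (array([ 639.8, -207.5]), array([364.9, 127.7]), -33.36)
 post [ 0.49291397 -0.14094     0.04667451] (array([ 493.3, -140.8]), array([24.4, 24.1]), -16.19)
 bed (array([ 562.3, -312.4]), array([372.7, 128.8]), 3.77) 2414
 head (array([ 677. , -345.1]), array([239.3,  80.5]), -2.39) [ 0.59939266 -0.34023316  0.04746021]
 pin [ 0.48935841 -0.32457821  0.03040293] 54
side yellow cloud (array([ 525.1, -151.4]), array([99.1, 58.5]), -16.03) 0.012012496830704815
 yellow plane (array([ 525.4, -156.1]), array([98.8, 57.8]), -17.76)
 post [ 0.49543962 -0.14596913  0.04351065] (array([ 494.7, -143.7]), array([26.2, 24.1]), 75.29)
 bed (array([ 566.7, -340.9]), array([369.8,  85.7]), -9.93) 3814
 head (array([ 675.9, -354.8]), array([232.7,  79.5]), -6.6) [ 0.59194477 -0.3508953   0.04605848]
 pin [ 0.49041962 -0.32836547  0.02741817] 115
```

```bash
python3 -m handwheel '1 0.025 0.034 0.003 0 0 -0.06; 1 0.025 0.034 0.003 0 0 -0.06; 1 0.025 0.034 0.003 0 0 -0.06; 1 0.025 0.034 0.003 0 0 -0.06; 1 0.025 0.034 0.003 0 0 -0.06; 1 0.025 0.034 0.003 0 0 -0.06; 1 0.025 0.034 0.003 0 0 -0.06; 1 0.025 0.034 0.003 0 0 -0.06; 1 0.025 0.034 0 0 0 0; 1 0 0 0 0 0 0'
python3 - <<'E'
from h import *
p=wrist(); cv2.imwrite("pics/w1.png",p["pixels"][...,::-1]); np.savez("w1.npz",**p)
s=robot.read_state();print(s["tool_pos"],s["tool_rot"],s["joints"].round(2) if hasattr(s["joints"],'round') else s["joints"])
E
```

```text
time: 1.7
tool_pos: [0.4406, -0.3311, 0.2557]
tool_rot: [0.997, -0.077, 0.001, -0.0]
contact_force: [-0.9, 0.2, 0.8]
opening: 1.002
gripper_force: 0.0
[ 0.43958892 -0.33272437  0.25558814] [ 9.97001602e-01 -7.73804253e-02  2.52034864e-04  1.13034882e-04] [-0.69 -0.16  1.67  0.    1.63  1.03]
```

View pics/w1.png

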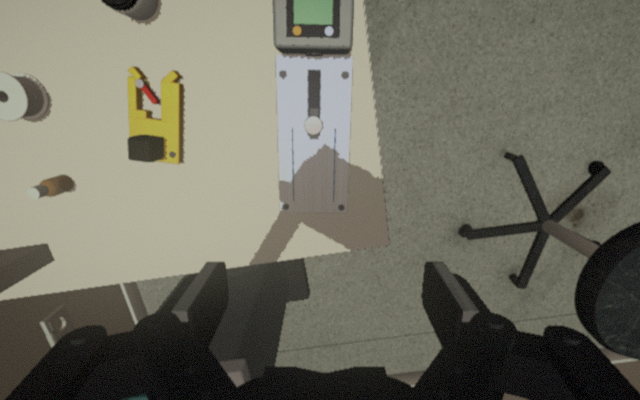

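The wrist picture shows the bed around pixels (278–350, 57–212), the pin head at (314,126) and the hook at (128–182, 68–163). Now I'll fit both more exactly.

```bash
python3 - <<'E'
from h import *
p=dict(np.load("w1.npz")); W=cloud(p); X,Y,Z=np.moveaxis(W,-1,0)
v,u=np.mgrid[:400,:640]; box=lambda l,t,r,b:(u>=l)&(u<=r)&(v>=t)&(v<=b)
desk=box(200,100,260,200)&np.isfinite(Z); print("desk z",np.nanmedian(Z[desk]),"depth noise",np.nanstd(Z[desk]))
g=p["pixels"].astype(int)
# bed: bluish (B-R high relative to desk)
print(g[150,300],g[150,240],g[150,365],g[30,315],g[126,314])
bed=box(265,54,362,222)&(g[...,2]>=g[...,0]-2)&(g.sum(2)>200)
n,l,st,_=cv2.connectedComponentsWithStats(bed.astype(np.uint8)); bed=l==1+np.argmax(st[1:,4])
print("bed z",np.nanmedian(Z[bed])); r=rect(plane(p,px(bed),.008)); print("bed",r)
# edges left/right rows fit
for rr in (range(70,170),):
    L=plane(p,[[np.where(bed[y])[0].min()-.5,y] for y in rr],.008);R=plane(p,[[np.where(bed[y])[0].max()+.5,y] for y in rr],.008)
    for E in(L,R): c=np.polyfit(E[:,0],E[:,1],1); print("edge yaw",np.degrees(np.arctan(c[0])),"y at .48",np.polyval(c,.48), np.std(E[:,1]-np.polyval(c,E[:,0])))
pin=box(300,112,328,140)&(Z>.02); print("pin head px",px(pin).mean(0),pin.sum(),"->",plane(p,px(pin).mean(0),np.nanmedian(Z[pin])),np.nanmedian(Z[pin]),rect(plane(p,px(pin),np.nanmedian(Z[pin]))))
h=box(265,0,362,54)&(Z>.04); print("head",rect(W[h][:,:2]),np.nanmedian(Z[h]))
post=box(110,120,180,180)&(Z>.04)&(Z<.06); print("post",rect(W[post][:,:2]),np.nanmedian(Z[post]),rect(plane(p,px(post),.047)))
ym=box(110,55,200,180)&mask(p,"yellow"); w=W[ym]; w=w[(w[:,2]>.009)&(w[:,2]<.02)];print("yellow",rect(w[:,:2]),rect(plane(p,px(ym),.014)),np.median(w[:,2]))
E
```

```text
desk z -0.0005258287256646219 depth noise 0.0007991550481641792
[181 186 193] [181 178 158] [180 178 159] [61 58 53] [178 178 171]
bed z 0.007431943363287558
bed (array([ 488.9, -325.7]), array([142.6,  82.2]), -9.6)
edge yaw -9.582661492946652 y at .48 -0.28255752553711383 0.0003273298151677565
edge yaw -21.186057843009205 y at .48 -0.3595317495887853 0.01379305667790434
pin head px [312.77272727 124.41666667] 264 -> [[ 0.48958169 -0.32565386]] 0.02982351567632207 (array([ 490. , -325.4]), array([18.9, 18.3]), -9.0)
head (array([ 581.9, -341.3]), array([76.2, 41.8]), 80.8) 0.04774506884395243
post (array([ 493.6, -141.8]), array([24.9, 24.5]), 73.09) 0.04616470181883475 (array([ 493.8, -144. ]), array([26.8, 25. ]), 73.86)
yellow (array([ 547.5, -161.8]), array([48.2, 47.2]), 75.93) (array([ 547.3, -163.2]), array([49.3, 46.9]), 75.99) 0.011663122823393999
```

```bash
python3 -m handwheel '1 0.0107 0.0382 -0.026 0 0 -0.026; 1 0.0107 0.0382 -0.026 0 0 -0.026; 1 0.0107 0.0382 -0.026 0 0 -0.026; 1 0.0107 0.0382 -0.026 0 0 -0.026; 1 0.0107 0.0382 -0.026 0 0 -0.026; 1 0 0 -0.03 0 0 0; 1 0 0 0 0 0 0; 1 0 0 0 0 0 0'
python3 - <<'E'
from h import *
p=wrist(); cv2.imwrite("pics/w2.png",p["pixels"][...,::-1]); W=cloud(p); X,Y,Z=np.moveaxis(W,-1,0)
s=robot.read_state();print(s["tool_pos"],s["tool_rot"],2*np.degrees(np.arctan(s["tool_rot"][1]/s["tool_rot"][0])))
near=(abs(X-.52)<.08)&(abs(Y+.15)<.07)
post=near&(Z>.04)&(Z<.06)&(np.hypot(X-.493,Y+.1415)<.025); print("post",rect(W[post][:,:2]),np.nanmedian(Z[post]),rect(plane(p,px(post),.047)))
ym=near&mask(p,"yellow")&(Z>.009)&(Z<.02); print("yellow",rect(W[ym][:,:2]),rect(plane(p,px(ym),.014)),np.median(Z[ym]))
E
```

```text
time: 2.55
tool_pos: [0.4918, -0.1443, 0.0959]
tool_rot: [0.99, -0.144, -0.0, 0.0]
contact_force: [0.1, 0.2, 0.4]
opening: 1.002
gripper_force: 0.0
[ 0.49225591 -0.14455713  0.09682836] [ 9.89554108e-01 -1.44160636e-01  5.80579689e-04  2.00770461e-04] -16.57735620164371
post (array([ 493.9, -141.7]), array([24.3, 24.2]), 74.22) 0.04624317161387667 (array([ 495.3, -142.1]), array([24.8, 23.8]), -16.5)
yellow (array([ 500.3, -148.5]), array([51.5, 39.6]), 57.21) (array([ 500.7, -148.4]), array([51., 40.]), 58.03) 0.013282236005771851
```

View pics/w2.png

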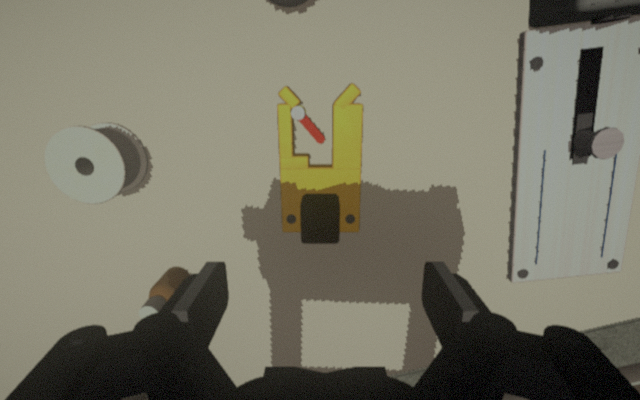

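Hook aligned with the tool: the post spans pixels 301–339, about 3 mm left of the finger midline (325). I'll correct that, then descend and grip.

```bash
python3 -m handwheel '1 0.002 0.0028 -0.035 0 0 0; 1 0 0 -0.03 0 0 0; 1 0 0 -0.0125 0 0 0; 1 0 0 0 0 0 0'
```

```text
time: 3.0
tool_pos: [0.4937, -0.1412, 0.0177]
tool_rot: [0.99, -0.144, -0.001, -0.0]
contact_force: [-0.3, -0.2, 0.4]
opening: 0.999
gripper_force: 0.0
```

```bash
python3 -m handwheel '0 0 0 0 0 0 0; 0 0 0 0 0 0 0; 0 0 0 0 0 0 0; 0 0 0 0 0 0 0;0 0 0 0 0 0 0; 0 0 0 0 0 0 0; 0 0 0 0 0 0 0; 0 0 0 0 0 0 0'
```

```text
time: 3.8
tool_pos: [0.4944, -0.1407, 0.0187]
tool_rot: [0.99, -0.144, 0.001, 0.0]
contact_force: [-1.0, 0.5, 6.9]
opening: 0.267
gripper_force: 60.4
```

```bash
python3 -m handwheel '0 0 0 0.02 0 0 0; 0 0 0 0.03 0 0 0; 0 -0.02 -0.034 0 0 0 0.025; 0 -0.02 -0.034 0 0 0 0.025; 0 -0.02 -0.034 0 0 0 0.025; 0 -0.02 -0.034 0 0 0 0.025; 0 -0.023 -0.032 0 0 0 0.023; 0 0 0 0 0 0 0; 0 0 0 0 0 0 0'
python3 - <<'E'
from h import *
p=wrist(); cv2.imwrite("pics/w3.png",p["pixels"][...,::-1]); W=cloud(p); X,Y,Z=np.moveaxis(W,-1,0); np.savez("w3.npz",**p)
s=robot.read_state();print(s["tool_pos"],s["tool_rot"],2*np.degrees(np.arctan(s["tool_rot"][1]/s["tool_rot"][0])),s["contact_force"])
ym=mask(p,"yellow")&(np.hypot(X-.45,Y+.32)<.1)&(Z>.03); print("yellow z",np.median(Z[ym]),rect(W[ym][:,:2]))
E
```

```text
time: 4.7
tool_pos: [0.3905, -0.3089, 0.0677]
tool_rot: [0.997, -0.083, -0.0, -0.0]
contact_force: [0.0, -0.2, -2.7]
opening: 0.271
gripper_force: 60.0
[ 0.39098107 -0.30834442  0.06773346] [ 9.96556917e-01 -8.29112518e-02 -2.44341770e-05 -1.85499844e-04] -9.511848922407898 [-0.35045672  0.67992937 -2.66753244]
yellow z 0.06229147372741404 (array([ 412.9, -321.7]), array([43.8, 38.4]), 69.9)
```

View pics/w3.png

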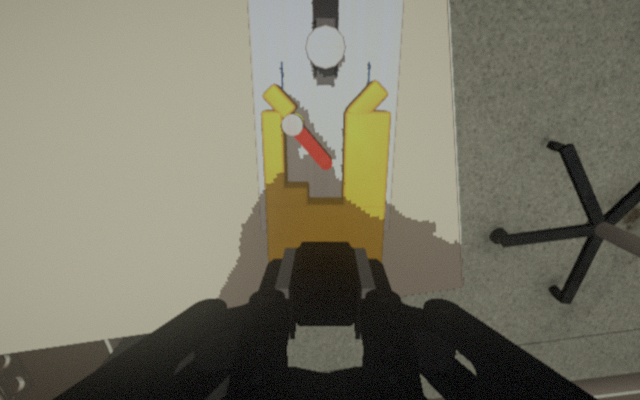

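The hook hangs level at columns 262–390, nearly in line with the bed. The pin head is at (325,47), just ahead of the mouth. Now I'll check the fit in numbers.

```bash
python3 - <<'E'
from h import *
p=dict(np.load("w3.npz")); W=cloud(p); X,Y,Z=np.moveaxis(W,-1,0); g=p["pixels"].astype(int)
v,u=np.mgrid[:400,:640]
a=np.radians(-9.5); d=np.array([np.cos(a),np.sin(a)]); n=np.array([-d[1],d[0]]); T=np.array([.391,-.3086])
loc=lambda xy:np.c_[(xy-T)@d,(xy-T)@n]*1000
pin=(u>295)&(u<355)&(v<80)&(Z>.02); print("pin",pin.sum(),np.nanmedian(Z[pin]),loc(plane(p,px(pin).mean(0),.0305)),rect(plane(p,px(pin),.0305)), loc(W[pin][:,:2]).mean(0))
ym=mask(p,"yellow")
def edge(rows,lo,hi,side,z,m):
    pts=[]
    for y in rows:
        c=np.where(m[y,lo:hi])[0]+lo
        if len(c): pts.append([c.min()-.5 if side=='L' else c.max()+.5,y])
    q=loc(plane(p,pts,z)); f=np.polyfit(q[:,0],q[:,1],1); print(side,lo,"slope deg",np.degrees(np.arctan(f[0])).round(2),"y",q[:,1].mean().round(1),"x",q[:,0].min().round(),q[:,0].max().round(),"sd",np.std(q[:,1]-np.polyval(f,q[:,0])).round(2))
zt=np.nanmedian(Z[120:180,355:380]);print("hook top z",zt,np.nanmedian(Z[120:180,268:280]))
edge(range(120,175),250,290,'L',zt,ym); edge(range(120,175),340,400,'R',zt,ym); edge(range(120,185),330,380,'L',zt,ym)
bed=(g[...,2]>=g[...,0]-2)&(g.sum(2)>250)&(abs(Z-.0075)<.006)
edge(range(2,75),235,290,'L',.008,bed); edge(range(2,75),370,420,'R',.008,bed)
E
```

```text
pin 1352 0.029925338481850566 [[99.56105154 -0.68122602]] (array([ 489. , -325.6]), array([19.2, 19.1]), 34.29) [99.59259643 -0.68068669]
hook top z 0.06230388756960803 0.06235277744060659Traceback (most recent call last):
  File "<stdin>", line 15, in <module>
  File "<stdin>", line 13, in edge
  File "h.py", line 11, in plane
    d=np.c_[(uv-K[[0,1],[2,2]])/K[[0,1],[0,1]],np.ones(len(uv))]@p["R"]
             ~~^~~~~~~~~~~~~~~
ValueError: operands could not be broadcast together with shapes (1,0) (2,)
```

```bash
python3 - <<'E'
from h import *
p=dict(np.load("w3.npz")); W=cloud(p); X,Y,Z=np.moveaxis(W,-1,0); g=p["pixels"].astype(int)
a=np.radians(-9.5); d=np.array([np.cos(a),np.sin(a)]); n=np.array([-d[1],d[0]]); T=np.array([.391,-.3086])
loc=lambda xy:np.c_[(xy-T)@d,(xy-T)@n]*1000
print(g[150,272],g[150,370])
ym=(g[...,0]-g[...,2]>70)&(g[...,1]-g[...,2]>45)
def edge(rows,lo,hi,side,z,m):
    pts=[]
    for y in rows:
        c=np.where(m[y,lo:hi])[0]+lo
        if len(c): pts.append([c.min()-.5 if side=='L' else c.max()+.5,y])
    if len(pts)<5: return print("none")
    q=loc(plane(p,pts,z)); f=np.polyfit(q[:,0],q[:,1],1); print(side,lo,"slope deg",np.degrees(np.arctan(f[0])).round(2),"y",q[:,1].mean().round(1),"x",q[:,0].min().round(),q[:,0].max().round(),"sd",np.std(q[:,1]-np.polyval(f,q[:,0])).round(2))
zt=.0625
edge(range(120,175),250,290,'L',zt,ym); edge(range(120,175),340,400,'R',zt,ym); edge(range(125,185),330,380,'L',zt,ym)
bed=(g[...,2]>=g[...,0]-2)&(g.sum(2)>250)&(abs(Z-.0075)<.006)
edge(range(2,75),235,290,'L',.008,bed); edge(range(2,75),370,408,'R',.008,bed)
E
```

```text
[174 172  78] [174 171  75]
L 250 slope deg -0.48 y 26.5 x 43.0 67.0 sd 0.13
R 340 slope deg -0.29 y -28.3 x 43.0 67.0 sd 0.12
L 330 slope deg -0.22 y -8.9 x 38.0 65.0 sd 0.14
L 235 slope deg -0.01 y 39.9 x 88.0 124.0 sd 0.16
R 370 slope deg -0.28 y -41.2 x 88.0 124.0 sd 0.17
```

```bash
python3 -m handwheel '0 0 0 -0.02 0 0 0; 0 0 0 -0.017 0 0 0; 0 0 0 -0.002 0 0 0; 0 0 0 0 0 0 0'; python3 -m handwheel '0 0 0 -0.0005 0 0 0; 0 0 0 0 0 0 0';  python3 -m handwheel '0 0 0 -0.0005 0 0 0; 0 0 0 0 0 0 0'
```

```text
time: 5.15
tool_pos: [0.3914, -0.3078, 0.0288]
tool_rot: [0.997, -0.082, -0.0, -0.0]
contact_force: [-0.1, -0.6, -2.6]
opening: 0.27
gripper_force: 59.9
time: 5.35
tool_pos: [0.3914, -0.3086, 0.0291]
tool_rot: [0.997, -0.082, 0.0, 0.0]
contact_force: [0.2, 0.4, -2.6]
opening: 0.272
gripper_force: 60.0
time: 5.55
tool_pos: [0.391, -0.3087, 0.0281]
tool_rot: [0.997, -0.083, 0.0, 0.0]
contact_force: [0.4, -0.6, -2.7]
opening: 0.27
gripper_force: 60.0
```

```bash
python3 -m handwheel '0 0 0 -0.0005 0 0 0; 0 0 0 0 0 0 0'|grep -E "pos|force:";  python3 -m handwheel '0 0 0 -0.0005 0 0 0; 0 0 0 0 0 0 0'|grep -E "pos|force:"
```

```text
tool_pos: [0.3909, -0.3086, 0.0273]
contact_force: [-0.3, 0.0, -3.2]
gripper_force: 60.0
tool_pos: [0.391, -0.3086, 0.0268]
contact_force: [-0.4, -0.1, -1.5]
gripper_force: 60.1
```

```bash
python3 -m handwheel '0 0.0108 -0.0018 0 0 0 0; 0 0.0108 -0.0018 0 0 0 0; 0 0.0108 -0.0018 0 0 0 0; 0 0 0 0 0 0 0'|grep -E "pos|force:";  python3 -m handwheel '0 0.003 -0.0005 0 0 0 0; 0 0 0 0 0 0 0'|grep -E "pos|t_force:";python3 -m handwheel '0 0.003 -0.0005 0 0 0 0; 0 0 0 0 0 0 0'|grep -E "pos|t_force:"
```

```text
tool_pos: [0.4248, -0.3141, 0.0267]
contact_force: [3.6, 0.1, 3.3]
gripper_force: 60.8
tool_pos: [0.4266, -0.3145, 0.0268]
contact_force: [0.6, -0.9, -1.9]
tool_pos: [0.4293, -0.3149, 0.0268]
contact_force: [-2.1, 0.8, -1.3]
```

```bash
for i in 1; do python3 -m handwheel '0 0.002 -0.00033 0 0 0 0; 0 0 0 0 0 0 0'|grep -E "pos|t_force:"; done; python3 -m handwheel '0 0.002 -0.00033 0 0 0 0; 0 0 0 0 0 0 0'|grep -E "pos|t_force:";python3 -m handwheel '0 0.002 -0.00033 0 0 0 0; 0 0 0 0 0 0 0'|grep -E "pos|t_force:"
```

```text
tool_pos: [0.4311, -0.3151, 0.0268]
contact_force: [-4.8, 2.1, 2.1]
tool_pos: [0.433, -0.3154, 0.0268]
contact_force: [-4.5, 2.4, 1.4]
tool_pos: [0.435, -0.3157, 0.0268]
contact_force: [-4.4, 3.0, 1.3]
```

```bash
python3 -m handwheel '0 0.002 -0.00033 0 0 0 0; 0 0 0 0 0 0 0'|grep -E "pos|t_force:"; python3 -m handwheel '0 0.002 -0.00033 0 0 0 0; 0 0 0 0 0 0 0'|grep -E "pos|t_force:";python3 -m handwheel '0 0.002 -0.00033 0 0 0 0; 0 0 0 0 0 0 0'|grep -E "pos|t_force:"; python3 -m handwheel '0 0.002 -0.00033 0 0 0 0; 0 0 0 0 0 0 0'|grep -E "pos|t_force:"
```

```text
tool_pos: [0.4371, -0.316, 0.0267]
contact_force: [-4.2, 3.6, 1.8]
tool_pos: [0.4391, -0.3163, 0.0267]
contact_force: [-4.1, 4.5, 1.2]
tool_pos: [0.4411, -0.3167, 0.0268]
contact_force: [-4.7, 3.5, 1.3]
tool_pos: [0.4431, -0.317, 0.0268]
contact_force: [-3.9, 3.9, 1.4]
```

```bash
python3 -m handwheel '0 0.002 -0.00033 0 0 0 0; 0 0 0 0 0 0 0'|grep -E "pos|t_force:"; python3 -m handwheel '0 0.002 -0.00033 0 0 0 0; 0 0 0 0 0 0 0'|grep -E "pos|t_force:";python3 -m handwheel '0 0.001 -0.00017 0 0 0 0; 0 0 0 0 0 0 0'|grep -E "pos|t_force:"; python3 -m handwheel '0 0.001 -0.00017 0 0 0 0; 0 0 0 0 0 0 0'|grep -E "pos|t_force:"
```

```text
tool_pos: [0.4452, -0.3173, 0.0268]
contact_force: [-1.6, 3.8, 1.5]
tool_pos: [0.4474, -0.3177, 0.0267]
contact_force: [-0.5, 4.1, 0.6]
tool_pos: [0.4484, -0.3179, 0.0267]
contact_force: [-0.2, 4.4, 0.4]
tool_pos: [0.4495, -0.3182, 0.0267]
contact_force: [0.1, 4.0, -1.2]
```

```bash
python3 -m handwheel '0 0.001 -0.00017 0 0 0 0; 0 0 0 0 0 0 0'|grep -E "pos|t_force:"; python3 -m handwheel '0 0.001 -0.00017 0 0 0 0; 0 0 0 0 0 0 0'|grep -E "pos|t_force:";python3 -m handwheel '0 0.001 -0.00017 0 0 0 0; 0 0 0 0 0 0 0'|grep -E "pos|t_force:"
```

```text
tool_pos: [0.4506, -0.3185, 0.0268]
contact_force: [1.7, 3.3, -2.2]
tool_pos: [0.4515, -0.3189, 0.0268]
contact_force: [0.1, -0.0, -2.5]
tool_pos: [0.4524, -0.319, 0.0268]
contact_force: [-0.0, 0.4, -2.2]
```

```bash
python3 - <<'E'
from h import *
p=wrist(); a=p["pixels"][...,::-1]; cv2.imwrite("pics/w4.png",cv2.resize(a[90:270,210:430],None,fx=3,fy=3,interpolation=cv2.INTER_CUBIC))
E
```

```text
(no output)
```

View pics/w4.png

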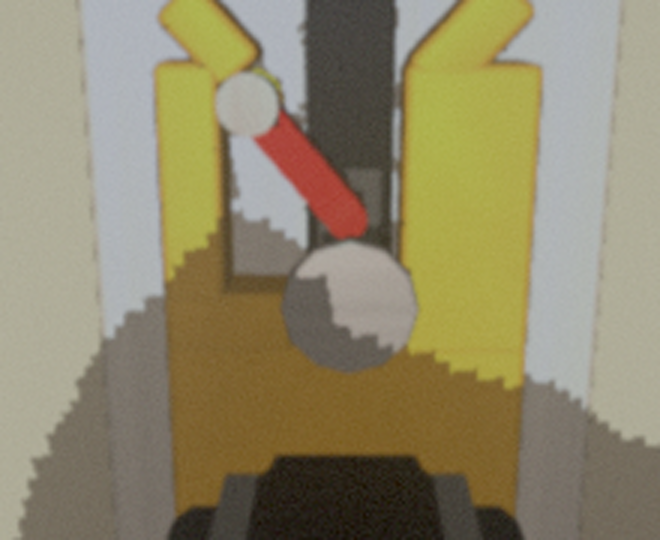

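The latch (red) has swung back to its slanting shut position behind the pin head, crop (350,305). The lateral force also vanished at x≈0.451. I'll push on to the end wall.

```bash
python3 -m handwheel '0 0.001 -0.00017 0 0 0 0; 0 0 0 0 0 0 0'|grep -E "pos|t_force:"; python3 -m handwheel '0 0.001 -0.00017 0 0 0 0; 0 0 0 0 0 0 0'|grep -E "pos|t_force:";python3 -m handwheel '0 0.001 -0.00017 0 0 0 0; 0 0 0 0 0 0 0'|grep -E "pos|t_force:"
```

```text
tool_pos: [0.4534, -0.319, 0.0268]
contact_force: [1.0, 0.5, -2.4]
tool_pos: [0.4545, -0.3191, 0.0268]
contact_force: [0.5, 0.0, -2.0]
tool_pos: [0.4553, -0.3193, 0.0268]
contact_force: [-3.9, -0.1, -0.3]
```

```bash
python3 -m handwheel '0 0.0005 -0.0001 0 0 0 0; 0 0 0 0 0 0 0'|grep -E "pos|t_force:"; python3 -m handwheel '0 0.0005 -0.0001 0 0 0 0; 0 0 0 0 0 0 0; 0 0 0 0 0 0 0'|grep -E "pos|t_force:"
```

```text
tool_pos: [0.4556, -0.3194, 0.0268]
contact_force: [-5.5, 0.5, 1.5]
tool_pos: [0.4559, -0.3194, 0.0268]
contact_force: [-8.0, 1.6, 3.1]
```

```bash
python3 -m handwheel '0 0.0005 -0.0001 0 0 0 0; 0 0 0 0 0 0 0; 0 0 0 0 0 0 0'|grep -E "pos|t_force:"; python3 -m handwheel '0 0.0002 0 0 0 0 0; 0 0 0 0 0 0 0; 0 0 0 0 0 0 0'|grep -E "pos|t_force:"; python3 - <<'E'
from h import *
for i in range(3): print(robot.read_state()["contact_force"]); cams.camera("top")
E
```

```text
tool_pos: [0.4562, -0.3195, 0.0268]
contact_force: [-10.0, 2.9, 3.3]
tool_pos: [0.4563, -0.3195, 0.0268]
contact_force: [-10.8, 3.2, 4.5]
[-10.7663548    3.23507494   4.47262521]
[-11.59614404   3.46936053   4.55896102]
[-11.30730398   2.48845371   4.30361887]
```

```bash
python3 -m handwheel '0 0.0004 0 0 0 0 0; 0 0 0 0 0 0 0; 0 0 0 0 0 0 0; 0 0 0 0 0 0 0'|grep -E "pos|t_force:"
```

```text
tool_pos: [0.4566, -0.3195, 0.0268]
contact_force: [-12.0, 3.3, 5.3]
```

```bash
python3 -m handwheel '0 -0.002 0.00033 0 0 0 0; 0 -0.002 0.00033 0 0 0 0; 0 0 0 0 0 0 0'|grep -E "pos|t_force:"; python3 -m handwheel '0 -0.0015 0.00025 0 0 0 0; 0 0 0 0 0 0 0'|grep -E "pos|t_force:"; python3 -m handwheel '0 -0.001 0.00017 0 0 0 0; 0 0 0 0 0 0 0'|grep -E "pos|t_force:"
```

```text
tool_pos: [0.4534, -0.3189, 0.0268]
contact_force: [-0.5, 0.3, -1.2]
tool_pos: [0.4519, -0.3187, 0.0268]
contact_force: [0.0, -0.2, -2.0]
tool_pos: [0.4509, -0.3185, 0.0268]
contact_force: [-0.4, -0.1, -2.2]
```

```bash
python3 -m handwheel '0 -0.0007 0.0001 0 0 0 0; 0 0 0 0 0 0 0'|grep -E "pos|t_force:"; python3 -m handwheel '0 -0.0007 0.0001 0 0 0 0; 0 0 0 0 0 0 0'|grep -E "pos|t_force:"; python3 -m handwheel '0 -0.0006 0.0001 0 0 0 0; 0 0 0 0 0 0 0'|grep -E "pos|t_force:"
```

```text
tool_pos: [0.4503, -0.3184, 0.0268]
contact_force: [0.1, 0.7, -2.2]
tool_pos: [0.4497, -0.3183, 0.0268]
contact_force: [2.3, -0.1, -3.0]
tool_pos: [0.4492, -0.3183, 0.0269]
contact_force: [4.4, -0.9, -4.7]
```

Latch engaged and holding; I'll build up to 8 N.

```bash
python3 -m handwheel '0 -0.0006 0.0001 0 0 0 0; 0 0 0 0 0 0 0'|grep -E "pos|t_force:"; python3 -m handwheel '0 -0.0005 0.0001 0 0 0 0; 0 0 0 0 0 0 0; 0 0 0 0 0 0 0'|grep -E "pos|t_force:"
```

```text
tool_pos: [0.4487, -0.3181, 0.0269]
contact_force: [6.2, -1.2, -4.1]
tool_pos: [0.4483, -0.3181, 0.0269]
contact_force: [8.9, -0.6, -5.4]
```

```bash
python3 -m handwheel '0 0 0 0 0 0 0; 0 0 0 0 0 0 0; 0 0 0 0 0 0 0'|grep -E "pos|t_force:"; python3 -m handwheel '0 0.002 -0.00033 0 0 0 0; 0 0.002 -0.00033 0 0 0 0; 0 0 0 0 0 0 0; 0 0 0 -0.0003 0 0 0; 0 0 0 0 0 0 0'; python3 - <<'E'
from h import *
p=wrist(); a=p["pixels"][...,::-1]; cv2.imwrite("pics/w5.png",cv2.resize(a[90:270,210:430],None,fx=3,fy=3,interpolation=cv2.INTER_CUBIC))
E
```

```text
tool_pos: [0.4484, -0.3181, 0.0269]
contact_force: [7.1, -0.7, -4.9]
time: 14.45
tool_pos: [0.4518, -0.3187, 0.0267]
tool_rot: [0.997, -0.083, 0.0, 0.0]
contact_force: [-1.0, 1.6, 2.3]
opening: 0.266
gripper_force: 60.8
```

View pics/w5.png

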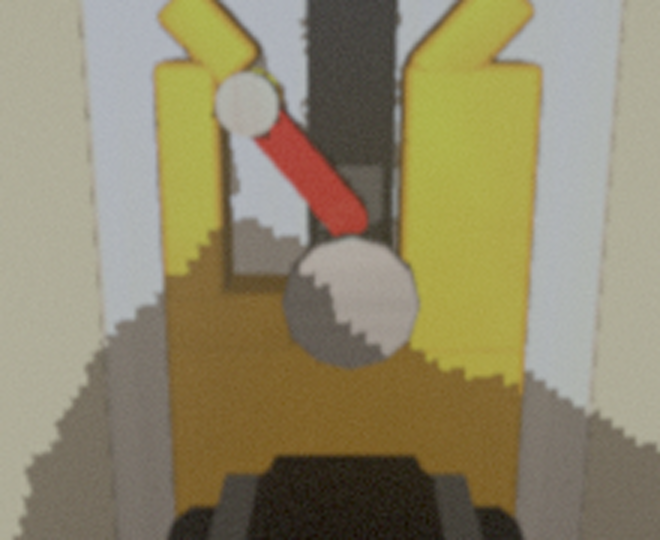

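Latch still shut behind the pin after the tug: red tip at crop (350,220), pin head at (350,300). Releasing.

```bash
python3 -m handwheel '0.6 0 0 0 0 0 0; 0.6 0 0 0 0 0 0; 0.6 0 0 0 0 0 0; 0.6 0 0 0 0 0 0; 0.6 0 0 0 0 0 0'; python3 -m handwheel '0.6 0 0 0.01 0 0 0; 0.6 0 0 0.02 0 0 0; 0.6 0 0 0.03 0 0 0; 0.6 0 0 0.04 0 0 0; 0.6 0 0 0.04 0 0 0; 0.6 -0.02 0.02 0.03 0 0 0; 0.6 0 0 0 0 0 0; 0.6 0 0 0 0 0 0'; python3 - <<'E'
from h import *
p=wrist(); a=p["pixels"][...,::-1]; cv2.imwrite("pics/w6.png",a); np.savez("w6.npz",**p)
W=cloud(p);Z=W[...,2];g=p["pixels"].astype(int)
ym=(g[...,0]-g[...,2]>70)&(g[...,1]-g[...,2]>45)&(abs(W[...,0]-.48)<.1)&(abs(W[...,1]+.32)<.06)&(Z>.015)&(Z<.03)
print(rect(W[ym][:,:2]),rect(plane(p,px(ym),.022)))
A=np.c_[W[ym][:,:2],np.ones(ym.sum())]; print("tilt",np.linalg.lstsq(A,Z[ym],rcond=None)[0],np.median(Z[ym]))
q=cams.camera("top"); t0=np.load("top0.npz",allow_pickle=True)["pixels"].astype(int)
for n,(l,t,r,b) in dict(jar=(312,155,335,180),fl=(255,230,270,245),sp=(246,183,272,210)).items(): print(n,abs(q["pixels"][t:b,l:r].astype(int)-t0[t:b,l:r]).mean())
E
```

```text
time: 15.0
tool_pos: [0.4519, -0.3187, 0.0265]
tool_rot: [0.997, -0.083, -0.0, -0.0]
contact_force: [0.2, -0.5, -0.2]
opening: 0.605
gripper_force: 0.0
time: 15.8
tool_pos: [0.4319, -0.2986, 0.1979]
tool_rot: [0.997, -0.082, 0.001, 0.001]
contact_force: [0.4, -0.8, 0.2]
opening: 0.599
gripper_force: 0.0
(array([ 483.6, -324.2]), array([99.4, 54.6]), -9.75) (array([ 483.8, -324. ]), array([98.9, 54.2]), -9.82)
tilt [-0.00048906  0.00151036  0.02213776] 0.021405930144499135
jar 10.851014492753624
fl 14.12888888888889
sp 15.965811965811966
```

View pics/w6.png

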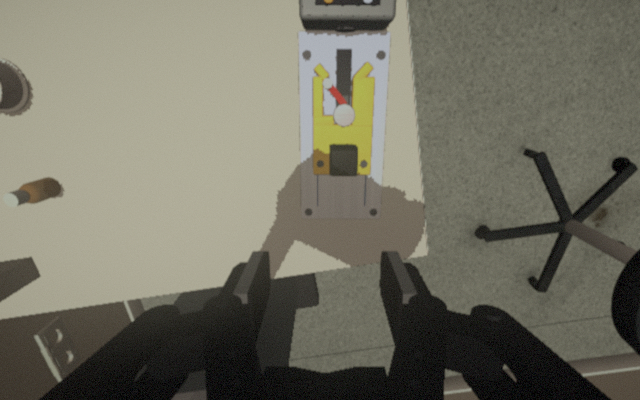

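The hook lies flat on the bed (yaw −9.8° against the bed's −9.5°), coupled with the pin at (343,115) and the latch shut. The arm is clear, so I'm handing in.

```bash
python3 -c "
from bench import robot
print(robot.job_done())"
```

```text
the job is handed in; nothing more can be done
None
```

The hook is coupled on the pin with the latch shut. I pushed it home at about 10 N on the pin (estimated), tugged it back with 7–9 N at the wrist and the latch held. It was left lying flat and in line, and the job is handed in.

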